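# Latch the heating block, then scan the heater's label

### The arm

A 6-joint arm with a two-finger parallel gripper is mounted at the origin on a cart in front of the work surface, level with it; the furniture and walls round the work are solid. World frame = base frame: x ahead of the robot, y to its left, z up, the work surface at z = 0. Lengths are in m, angles in degrees, forces in N, time in s.
With the tool pointing down it reaches from about 0.4 to 0.825 m from the base axis. Payload 7 kg.
Tool frame: the origin (TCP) lies midway between the tips of the shut fingers; the grasp point (between the pads) lies 19 mm behind it; z points along the fingers, y is the line along which they close (so a half turn about z gives the same grasp; the last joint's range is limited). The gripper opens to 88 mm and grips with 3 to 60 N. Pads are 19 mm wide; open, the fingers measure 130 mm over their backs; the gripper's body (78 mm by 193 mm) begins 47 mm behind the grasp point.
Start: joints at [87.267, 20.546, 0.682, 0, -70.136, -16.507], TCP at [0.222, 0.637, 0.227] pointing down, gripper open.
Joint ranges: [-176.03, 176.03], [-82.01, 121.73], [-58.28, 71.71], [-173.87, 95.51], [-174.79, -0.11], [-173.66, 173.66]. Speed limits (degrees/s): [136.94, 136.94, 172.46, 180, 180, 180].

### API

Orientations are given as [roll, pitch, yaw] about the fixed x, y, z axes, in that order (R = Rz(yaw) Ry(pitch) Rx(roll)).
In Python, from plant import * gives the robot as it stands.
- The arm moves only by the tool move_arm, never from a script. Its argument "commands" is a list of rows, each a list of 7 numbers: the shift along the world's x, y, z in mm, then the turn, a rotation vector about the world's x, y, z in degrees, then the opening in per cent of the stroke, from 0 (shut) to 100 (fully open). In form: [[x, y, z, rx, ry, rz, fingers], ...]. A call has 1 to 20 rows; each row shifts and turns the commanded pose from where the row before left it; what a row does not reach is not made up. A row lasts 1/10 s, in which the tool goes at most 50 mm and 8.59 degrees, less where a joint would pass 70% of its speed; a pose out of reach is approached as far as the arm can. A call with a gripper value outside its range is refused whole. The fingers move at their own pace and stop on an object; "squeeze" is the grip in N (left out, the last holds). Time passes only in rows, so rows that do not move let the fingers close. It gives the time, the measured TCP pose, the force and the opening at its end, in the units of the state.
- get_state(): the state, without advancing time (a new reading comes with each control period).
- capture(name): name is "scene" or "top"; returns a dict with "frame" (420x560x3 uint8, blue, green, red), "camera_matrix" (3x3 intrinsics, pixels), "dist_coeffs" ([k1, k2, p1, p2, k3] as OpenCV has them; the pictures are not rectified), "world_to_cam" (4x4, takes a point from world to camera coordinates). Camera axes: x right, y up, looking along -z (the intrinsics and any distortion apply to the point x, -y, -z); pixel columns grow to the right and rows downward; lengths in m; the calibration is good to about 2 mm. A picture is of the moment at which its call begins. There is no depth.
- close_job(): hands the job in, once; it reports no verdict.
The state is a dict: "time_s": time; "joints": joint angles; "qd": joint speeds; "joint_torque": joint torques, N m; "tcp_pos": TCP position; "eef_rot": TCP orientation; "contact_force": force on the tool from outside, world axes, zero at the start; "moment": the same for the moment, N m; "gripper_width": finger opening in m.
Only numpy, scipy, OpenCV 4.12 (cv2) and the standard library are available. Lean on these libraries where they do the work, as an engineer would, in place of code of your own. Each camera call takes 0.05 s, during which the arm holds its last target. There are 200 camera calls.

### The job

Turn both latch knobs on the dry-block heater clockwise to their stops so that the block is locked in. Then take the hand scanner out of its holder and book the heater in: point the scanner squarely at the middle of the barcode label on the sloping front, with its window about 8 cm from the label, and hold it still there for a good second without touching the heater with it. Set the scanner back into its holder, nose down and fully home, without dropping it, and leave the things round about where they are.

Things in the scene. Friction and masses are not known exactly. Their poses are not given: they have to be found in the camera images.
- heater: White dry-block heater, 150 deep x 200 wide x 97 mm high to its flat top, fixed to the bench. Origin: centre of its underside; x to its rear, y along its width, z up. Its front (-x side) rises upright to 48 mm and then slopes back at 35 degrees from horizontal up to the flat top. On the top, between the latches, an aluminium well block with a few tubes that stand up to 35 mm above the top.
- latch_left (a joint): Turn of the latch at the heater's +y end, rad: 0 open (tongue to the heater's rear), 1.571 at its stop (tongue over the block); grows clockwise seen from above.
- latch_right (a joint): Turn of the latch at the heater's -y end, rad: 0 open (tongue to the heater's front), 1.571 at its stop (tongue over the block); grows clockwise seen from above.
- latch_left_grip (a point): Point on the left latch's upright axis, at the height to grip (32 mm over the heater's flat top). Black wing 50 mm long (along this frame's x, which turns with the knob and points along its tongue), 14 mm thick (y) and 29 mm high, its top 10 mm above this point. Below it, more than 20 mm lower, lies a steel tongue 14 mm wide.
- latch_right_grip (a point): The same on the right latch.
- label: White barcode label 76 x 42 mm on the right half (-y) of the heater's sloping front. Origin: its centre; z points out of the panel (35 degrees from vertical, towards the heater's front), x up the slope, y along the bars' row.
- scanner: White and black cordless hand scanner, 210 g, 64 mm wide, loose. Origin: centre of its window at the nose tip; it reads along -z. The head reaches from the nose 83 mm along +z (42 mm by 64 mm at the nose, narrower behind); the black handle sets off from the head's rear along -x, rising 18 degrees towards +z, 27 mm wide (in y), 27 mm thick, 100 mm long. It reads by itself, no trigger is needed.
- scanner_window (a point): Centre of the scanner's window (the scanner's origin), axes as the scanner's.
- scanner_grip (a point): Good place to grip the handle, on its centre line close to the head, at (-46, 0, 67) mm in the scanner's frame; fingers come along -z and close along y over 27 mm.
- holder: Black bench holder on a round foot of 104 mm diameter, fixed. Origin: centre of its underside. Its open pocket, 47 mm (x) by 69 mm (y) inside and 30 mm deep with a flared rim, its floor 62 mm above the bench, takes the scanner nose down; at the start the handle points to the holder's -x side.
- holder_seat (a point): Centre of the pocket's floor, 62 mm above the bench: where the window's centre lies when the scanner is home.
- tipbox_green: Green pipette tip box, 96 x 132 x 77 mm, a bystander.
- timer: White bench timer, 55 x 70 x 18 mm, a bystander.
- tape_roll: Roll of tape, 75 mm across, 19 mm high, a bystander.
- rack_yellow: Yellow tube rack, 85 x 119 x 26 mm, a bystander.

How it is judged (in metres and radians):
On the way, in this order (a step that is already met when the one before it is completed fails the run):
1. both latches are turned to their stops (value of joint each of latch_left, latch_right above 1.45 rad), for 0.2 s.
2. the held scanner is aimed squarely at the middle of the label from about 8 cm and held still for a second (x of label in the frame of scanner_window between -0.012 and 0.012 m and y of label in the frame of scanner_window between -0.012 and 0.012 m and z of label in the frame of scanner_window between -0.11 and -0.05 m and angle between the z axis of label and the z axis of scanner_window, either way round below 0.26 rad and linear speed of scanner below 0.02 m/s and angular speed of scanner below 0.15 rad/s and contact force between the fingers and scanner above 1 N), for 1 s.
At the end, for the whole second after the job is handed in: Both latches stand within 0.12 rad of their stops; the scanner rests nose down in its holder, its window within 12 mm of the middle of the pocket's floor, upright within 0.15 rad, still and released (all of step 1 and distance between scanner_window and holder_seat below 0.012 m and angle between scanner's own z axis and vertical below 0.15 rad and linear speed of scanner below 0.02 m/s); the robot touches nothing.
It fails at once if the scanner is dropped (falls free by more than about 1 cm) (contact force between the fingers and scanner below 0.3 N and linear speed of scanner above 0.45 m/s).
It fails at once if the scanner touches the heater (contact force between scanner and heater above 1 N).
It fails at once if a bystander is moved by more than 25 mm (distance of any of tipbox_green, timer, tape_roll, rack_yellow from where it was at the start of the episode above 0.025 m).
It also fails if it takes over 72 s, if anything falls off the work surface, if the arm or the gripper's body presses on something with over 40 N, if the wrist force passes 120 N, or if a joint passes its speed limit or range.

## Working session

There is one attempt and no reset: what is moved stays moved. The work goes in short steps, Python scripts to look and compute and a tool call to move; the robot and the scene stay as the last step left them, time stands still between calls to the robot, and variables do not carry over. Pictures are saved under pics/ and viewed, on a budget of 10 in all, crops included, one or two more only if the job needs it, and the job is handed in when it is done.

Besides the shell and the picture viewer there is one more tool, called after "Call:" in YAML: its name, and indented under it one key for each argument. move_arm: Moves the arm, as the interface text tells. Its arguments: {"type":"object","properties":{"commands":{"type":"array"},"squeeze":{"type":"number"}},"required":["commands"]}

```bash
mkdir -p pics; ls; cat > h.py <<'E'
import numpy as np,cv2
from plant import *
def ray(c,uv):
    p=cv2.undistortPoints(np.array([[uv]],float),np.array(c["camera_matrix"]),np.array(c["dist_coeffs"]))[0,0]
    T=np.array(c["world_to_cam"]);R=T[:3,:3];o=-R.T@T[:3,3]
    d=R.T@np.array([p[0],-p[1],-1]);return o,d/np.linalg.norm(d)
def onz(c,uv,z):
    o,d=ray(c,uv);return o+d*(z-o[2])/d[2]
def proj(c,P):
    T=np.array(c["world_to_cam"]);q=T[:3,:3]@np.array(P,float)+T[:3,3]
    return cv2.projectPoints(np.array([[q[0],-q[1],-q[2]]]),np.zeros(3),np.zeros(3),np.array(c["camera_matrix"]),np.array(c["dist_coeffs"]))[0].ravel()
def tri(c1,u1,c2,u2):
    o1,d1=ray(c1,u1);o2,d2=ray(c2,u2)
    s=np.linalg.lstsq(np.c_[d1,-d2],o2-o1,rcond=None)[0]
    a=o1+s[0]*d1;b=o2+s[1]*d2;return (a+b)/2,np.linalg.norm(a-b)
E
python3 - <<'E'
from h import *
import pickle
for n in("scene","top"):
    c=capture(n);pickle.dump(c,open(n+'.pkl','wb'))
    T=np.array(c["world_to_cam"]);print(n,-T[:3,:3].T@T[:3,3]);cv2.imwrite(f'pics/{n}0.png',cv2.resize(c["frame"],(784,588)))
print(get_state())
E
```

```text
pics
scene [-0.26723687 -0.93904318  0.66231773]
top [0.40359592 0.12154401 1.23910199]
{'time_s': 0.1, 'joints': array([ 8.72678649e+01,  2.05860684e+01,  6.36448967e-01, -1.74781357e-02,
       -7.01349397e+01, -1.65066004e+01]), 'qd': array([-0.04980273, -0.04890749,  0.10568906, -0.04556555,  0.05752095,
       -0.01681106]), 'joint_torque': array([-1.34495429e-03, -5.84163022e+01,  2.93752491e+01,  7.01544061e+00,
        1.01457830e-02, -5.13200575e-05]), 'tcp_pos': array([0.22230129, 0.63686143, 0.22571188]), 'eef_rot': array([ 1.79914257e+02, -8.27343532e-03, -1.92446807e+01]), 'contact_force': array([ 0.10627739, -0.73887571, -0.25920777]), 'moment': array([-0.00299415, -0.05258357,  0.01326397]), 'gripper_width': 0.08735497933090604}
```

View pics/scene0.png

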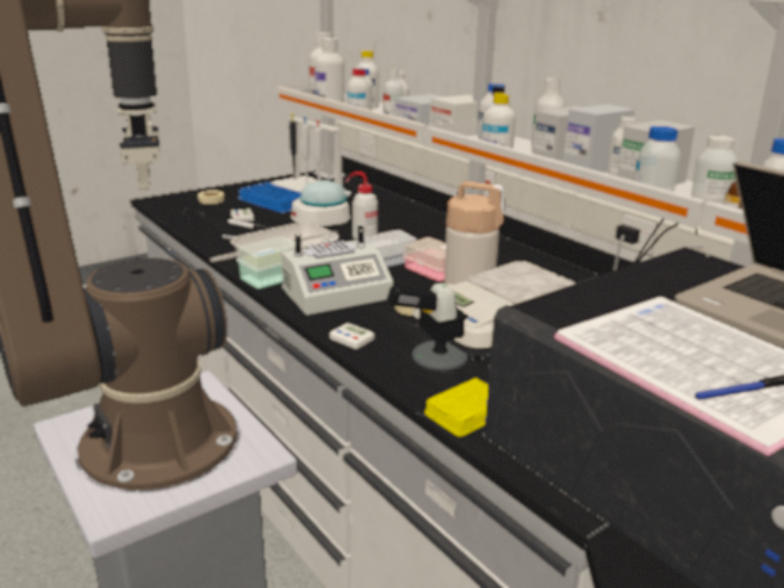

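View pics/top0.png

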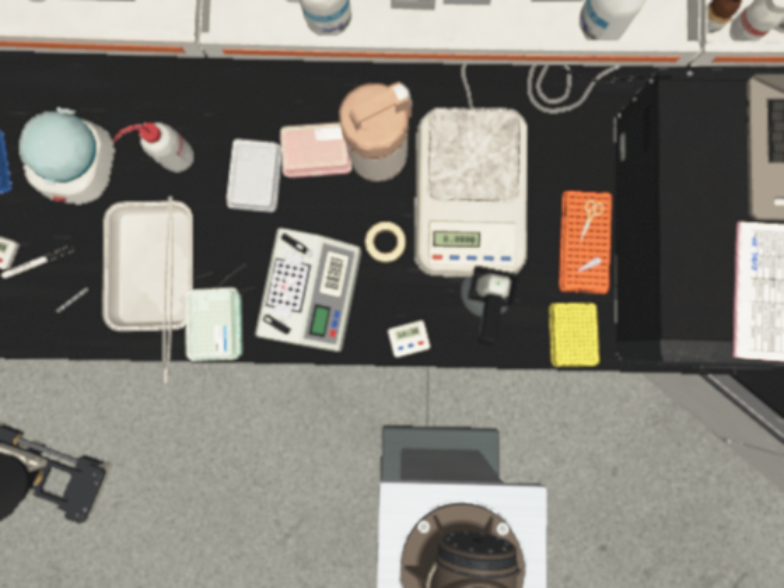

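Top view (784x588): heater with front facing right (‑y world), left latch wing ≈(276,324), right ≈(295,241), label ≈(335,272). Scanner is in its holder at ≈(490,285), with its handle towards the robot. Next, close crops.

```bash
python3 - <<'E'
from h import *
import pickle
t=pickle.load(open('top.pkl','rb'))['frame'];s=pickle.load(open('scene.pkl','rb'))['frame']
a=cv2.resize(t[155:255,175:275],(400,400),interpolation=cv2.INTER_CUBIC)
b=cv2.resize(t[175:275,310:410],(400,400),interpolation=cv2.INTER_CUBIC)
cv2.imwrite('pics/crop_top.png',np.hstack([a,b]))
a=cv2.resize(s[155:230,190:290],(400,300),interpolation=cv2.INTER_CUBIC)
b=cv2.resize(s[190:265,265:365],(400,300),interpolation=cv2.INTER_CUBIC)
cv2.imwrite('pics/crop_sc.png',np.hstack([a,b]))
E
```

```text
(no output)
```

View pics/crop_top.png

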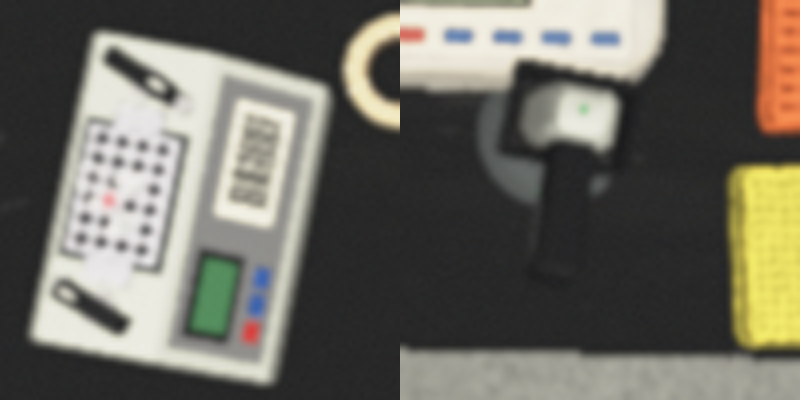

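View pics/crop_sc.png

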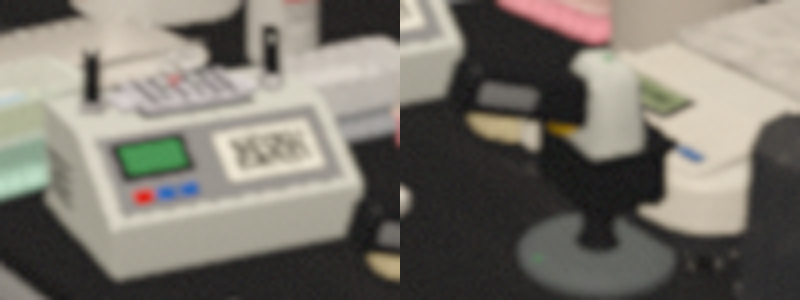

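Crops: the wings are already about 20° turned clockwise, with tongue ends at top-crop (178,98) on the right latch and (60,288) on the left. The label is at ≈(252,162). The scanner head is square, with its handle pointing at ≈(555,275). Now the numbers.

```bash
python3 - <<'E'
from h import *
import pickle
np.set_printoptions(precision=4,suppress=True)
t=pickle.load(open('top.pkl','rb'));s=pickle.load(open('scene.pkl','rb'))
A=lambda u,v:(175+(u+.5)/4-.5,155+(v+.5)/4-.5)
B=lambda u,v:(310+(u-400+.5)/4-.5,175+(v+.5)/4-.5)
C=lambda u,v:(190+(u+.5)/4-.5,155+(v+.5)/4-.5)
D=lambda u,v:(265+(u-400+.5)/4-.5,190+(v+.5)/4-.5)
# masks at full res
f=t['frame']
def comp(f,box,thr):
    x0,y0,x1,y1=box;g=f[y0:y1,x0:x1].max(2)
    m=(g<thr).astype(np.uint8);n,l,st,ce=cv2.connectedComponentsWithStats(m)
    for i in range(1,n):
        if st[i,4]>8:
            p=np.argwhere(l==i)[:,::-1]; r=cv2.minAreaRect(p.astype(np.float32))
            print(st[i],ce[i]+[x0,y0],r)
print('right wing');comp(f,(197,162,225,184),90)
print('left wing');comp(f,(184,222,210,241),90)
print('top corners z=.097/low');
RL=onz(t,A(95,33),.097);LL=onz(t,A(30,340),.097);print('rear far',RL,'rear near',LL,np.linalg.norm(RL-LL))
FR=onz(t,A(331,95),.048);FN=onz(t,A(273,382),.048);print('front far',FR,'near',FN,np.linalg.norm(FR-FN))
d=(RL-LL)/np.linalg.norm(RL-LL);print('yaw of -y dir',np.degrees(np.arctan2(d[1],d[0])),'depth',np.linalg.norm((RL+LL-FR-FN)[:2]/2))
print('right wing ends',onz(t,A(108,52),.139),onz(t,A(178,98),.139))
print('left wing ends',onz(t,A(128,328),.139),onz(t,A(57,285),.139))
print('block corners z.1',[onz(t,A(*q),.1) for q in((92,117),(187,137),(158,272),(60,250))])
print('wing R tri',tri(t,A(142,74),s,C(270,30)),'L',tri(t,A(91,306),s,C(90,55)))
print('label tri',tri(t,A(252,162),s,C(268,150)))
print('label corners',[onz(t,A(*q),.0725) for q in((234,97),(293,108),(272,227),(213,216))])
print('scanner led',tri(t,B(583,108),s,D(607,57)))
print('foot z0',[onz(t,B(*q),0.005) for q in((476,130),(545,205))])
print('foot scene',[onz(s,D(*q),0.005) for q in((518,258),(676,258),(597,300-5),(597,213))])
print('holder rim z.095',[onz(t,B(*q),.095) for q in((515,62),(638,80),(622,172),(503,150))])
print('handle end',onz(t,B(553,278),.15),onz(t,B(575,150),.14))
E
```

```text
right wing
[ 5  0 23  5 61] [216.1803 163.1475] ((16.0, 2.0), (4.0, 22.0), 90.0)
[ 5  6 10  8 38] [206.4474 171.3947] ((9.34615421295166, 9.230769157409668), (10.816654205322266, 3.3282015323638916), 33.6900634765625)
left wing
[10  6 13 10 51] [199.7255 232.7451] ((15.713482856750488, 10.758428573608398), (13.03797435760498, 3.7099928855895996), 32.00538635253906)
top corners z=.097/low
rear far [0.6199 0.3562 0.097 ] rear near [0.4219 0.3891 0.097 ] 0.2007545930087885
front far [0.591  0.2067 0.048 ] near [0.3988 0.2393 0.048 ] 0.19498965817662864
yaw of -y dir -9.435081181490759 depth 0.1519454686933515
right wing ends [0.6002 0.3391 0.139 ] [0.5725 0.2947 0.139 ]
left wing ends [0.4299 0.3199 0.139 ] [0.4551 0.3644 0.139 ]
block corners z.1 [array([0.5649, 0.3553, 0.1   ]), array([0.5535, 0.2942, 0.1   ]), array([0.4667, 0.3094, 0.1   ]), array([0.4792, 0.3721, 0.1   ])]
wing R tri (array([0.5856, 0.3169, 0.1442]), np.float64(0.0012102940440555177)) L (array([0.4416, 0.3426, 0.1442]), np.float64(0.0024479794327354728))
label tri (array([0.5414, 0.2551, 0.0746]), np.float64(0.00018928163263527017))
label corners [array([0.5843, 0.2685, 0.0725]), array([0.578 , 0.2296, 0.0725]), array([0.4994, 0.2408, 0.0725]), array([0.5056, 0.2795, 0.0725])]
scanner led (array([ 0.5233, -0.041 ,  0.1469]), np.float64(0.0010439065934581806))
foot z0 [array([0.5223, 0.0109, 0.005 ]), array([ 0.4718, -0.0372,  0.005 ])]
foot scene [array([ 0.4772, -0.0146,  0.005 ]), array([ 0.5627, -0.0739,  0.005 ]), array([ 0.4889, -0.0813,  0.005 ]), array([0.5606, 0.0044, 0.005 ])]
holder rim z.095 [array([ 0.5581, -0.0053,  0.095 ]), array([ 0.5483, -0.084 ,  0.095 ]), array([ 0.489 , -0.0743,  0.095 ]), array([0.5013, 0.0015, 0.095 ])]
handle end [ 0.4198 -0.0239  0.15  ] [ 0.4985 -0.0378  0.14  ]
```

Call:
move_arm:
  commands:
    - [23,-20,0,0,0,-6.4,30]
    - [23,-20,0,0,0,-6.4,30]
    - [23,-20,0,0,0,-6.4,30]
    - [23,-20,0,0,0,-6.4,30]
    - [23,-20,0,0,0,-6.4,30]
    - [23,-20,0,0,0,-6.4,30]
    - [23,-20,0,0,0,-6.4,30]
    - [23,-20,0,0,0,-6.4,30]
    - [23,-20,0,0,0,-6.4,30]
    - [23,-20,0,0,0,-6.4,30]
    - [23,-20,0,0,0,-6.4,30]
    - [23,-20,0,0,0,-6.4,30]
    - [23,-20,0,0,0,-6.4,30]
    - [23,-20,0,0,0,-6.4,30]
    - [23,-20,0,0,0,-6.4,30]
    - [19,-20,0,0,0,-6.4,30]
    - [0,0,0,0,0,0,30]
    - [0,0,0,0,0,0,30]
  squeeze: 40

```text
time_s: 1.9
tcp_pos: [0.5865, 0.3166, 0.2259]
eef_rot: [180.0, -0.1, -121.7]
contact_force: [-0.0, -0.1, 0.4]
gripper_width: 0.0263
```

Call:
move_arm:
  commands:
    - [0,0,-25,0,0,0,30]
    - [0,0,-25,0,0,0,30]
    - [0,0,-20,0,0,0,30]
    - [0,0,-10,0,0,0,30]
    - [0,0,-5,0,0,0,30]
    - [0,0,-5,0,0,0,30]
    - [0,0,-5,0,0,0,30]
    - [0,0,-4,0,0,0,30]
    - [0,0,0,0,0,0,30]

```text
time_s: 2.8
tcp_pos: [0.5863, 0.3172, 0.1273]
eef_rot: [180.0, -0.0, -121.6]
contact_force: [-0.4, -0.6, -0.2]
gripper_width: 0.026
```

```bash
python3 - <<'E'
from h import *
c=capture('top');s=capture('scene')
a=cv2.resize(c['frame'][135:255,165:285],(400,400),interpolation=cv2.INTER_CUBIC)
b=cv2.resize(s['frame'][110:230,180:300],(400,400),interpolation=cv2.INTER_CUBIC)
cv2.imwrite('pics/g1.png',np.hstack([a,b]))
E
```

```text
(no output)
```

View pics/g1.png

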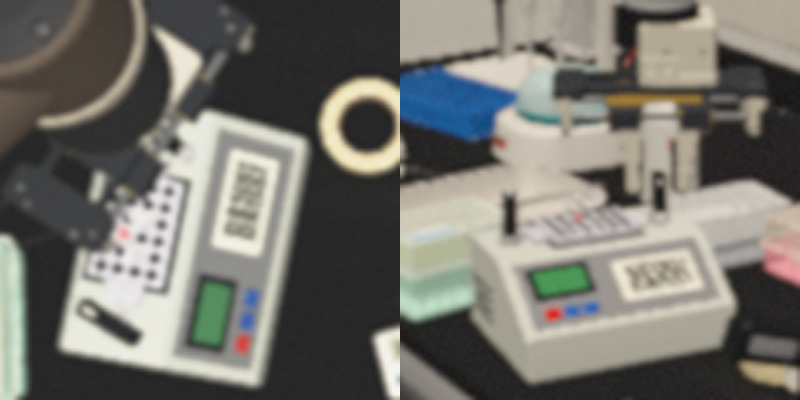

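The fingers straddle the right wing (right panel ≈(660,190)) with no contact. I'll go a little lower and close.

Call:
move_arm:
  commands:
    - [0,0,-4,0,0,0,30]
    - [0,0,-4,0,0,0,30]
    - [0,0,0,0,0,0,0]
    - [0,0,0,0,0,0,0]
    - [0,0,0,0,0,0,0]
    - [0,0,0,0,0,0,0]
    - [0,0,0,0,0,0,0]
  squeeze: 40

```text
time_s: 3.6
tcp_pos: [0.5872, 0.3167, 0.1194]
eef_rot: [-179.9, -0.0, -121.7]
contact_force: [4.8, -2.6, -2.8]
gripper_width: 0.0138
```

Call:
move_arm:
  commands:
    - [1,-0.5,0,0,0,-6,0]
    - [0,0,0,0,0,-6,0]
    - [0,0,0,0,0,-6,0]
    - [0,0,0,0,0,-6,0]
    - [0,0,0,0,0,-6,0]
    - [0,0,0,0,0,-6,0]
    - [0,0,0,0,0,-6,0]
    - [0,0,0,0,0,-6,0]
    - [0,0,0,0,0,-6,0]
    - [0,0,0,0,0,-6,0]
    - [0,0,0,0,0,-4,0]
    - [0,0,0,0,0,-3,0]
    - [0,0,0,0,0,0,0]

```text
time_s: 4.9
tcp_pos: [0.586, 0.3198, 0.1194]
eef_rot: [179.8, -0.1, 171.3]
contact_force: [-8.4, 10.4, 0.6]
gripper_width: 0.0137
```

```bash
python3 -c "
from plant import *
s=get_state();print(s['moment'],s['contact_force'],s['eef_rot'],s['joints'])"
```

```text
[ 4.15787176  2.84909433 -0.00985674] [-8.36204927 10.42464372  0.5982009 ] [ 1.79778006e+02 -8.80044237e-02  1.71293457e+02] [  45.20259882   24.36449318   -8.07304984   -0.23954454  -57.4351342
 -143.78060031]
```

Call:
move_arm:
  commands:
    - [0,-1,0,0,0,-3,0]
    - [0,-1,0,0,0,-3,0]
    - [0,0,0,0,0,0,0]

```text
time_s: 5.2
tcp_pos: [0.586, 0.3197, 0.1195]
eef_rot: [179.6, -0.1, 165.4]
contact_force: [-10.1, 16.6, -1.0]
gripper_width: 0.0139
```

```bash
python3 -c "
from plant import *
s=get_state();print(s['moment'],s['contact_force'],s['eef_rot'])"
```

```text
[6.30224915 3.39012459 0.94413794] [-10.0920695   16.63812653  -1.00597476] [ 1.79645486e+02 -9.19385393e-02  1.65418078e+02]
```

Call:
move_arm:
  commands:
    - [0,2,0,0,0,3,30]
    - [0,0,0,0,0,0,30]
    - [0,0,5,0,0,0,30]
    - [0,0,20,0,0,0,30]
    - [0,0,25,0,0,0,30]
    - [0,0,20,0,0,0,30]
    - [-18,3,0,0,0,8,30]
    - [-18,3,0,0,0,8,30]
    - [-18,3,0,0,0,8,30]
    - [-18,3,0,0,0,8,30]
    - [-18,3,0,0,0,8,30]
    - [-18,3,0,0,0,8,30]
    - [-18,3,0,0,0,8,30]
    - [-18,3,0,0,0,8,30]
    - [0,0,0,0,0,8,30]
    - [0,0,0,0,0,0,30]
    - [0,0,0,0,0,0,30]

```text
time_s: 6.9
tcp_pos: [0.4438, 0.3405, 0.19]
eef_rot: [-180.0, 0.0, -119.9]
contact_force: [-0.4, -0.2, 1.5]
gripper_width: 0.0262
```

```bash
python3 - <<'E'
from h import *
c=capture('top');s=capture('scene')
a=cv2.resize(c['frame'][135:255,165:285],(400,400),interpolation=cv2.INTER_CUBIC)
b=cv2.resize(s['frame'][110:230,180:300],(400,400),interpolation=cv2.INTER_CUBIC)
cv2.imwrite('pics/g2.png',np.hstack([a,b]))
E
```

```text
(no output)
```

View pics/g2.png

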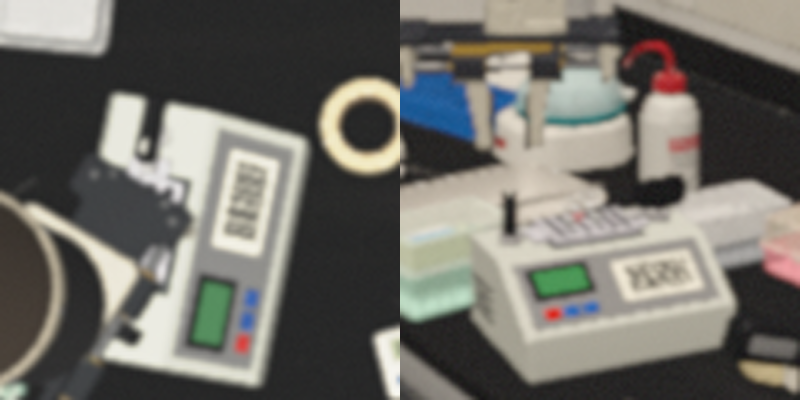

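The right wing now lies along the heater's width (≈(153,115), left panel), so it is at its stop. Left latch next.

Call:
move_arm:
  commands:
    - [-2,3,-20,0,0,0,30]
    - [0,0,-20,0,0,0,30]
    - [0,0,-10,0,0,0,30]
    - [0,0,-7,0,0,0,30]
    - [0,0,-7,0,0,0,30]
    - [0,0,-7,0,0,0,30]
    - [0,0,0,0,0,0,30]
    - [0,0,0,0,0,0,0]
    - [0,0,0,0,0,0,0]
    - [0,0,0,0,0,0,0]
    - [0,0,0,0,0,0,0]
    - [0,0,0,0,0,0,0]

```text
time_s: 8.2
tcp_pos: [0.4425, 0.3435, 0.1192]
eef_rot: [-179.9, 0.1, -119.6]
contact_force: [4.8, -2.7, -1.7]
gripper_width: 0.0138
```

Call:
move_arm:
  commands:
    - [1,-0.5,0,0,0,-6,0]
    - [0,0,0,0,0,-6,0]
    - [0,0,0,0,0,-6,0]
    - [0,0,0,0,0,-6,0]
    - [0,0,0,0,0,-6,0]
    - [0,0,0,0,0,-6,0]
    - [0,0,0,0,0,-6,0]
    - [0,0,0,0,0,-6,0]
    - [0,0,0,0,0,-6,0]
    - [0,0,0,0,0,-6,0]
    - [0,0,0,0,0,-5,0]
    - [0,0,0,0,0,-4,0]
    - [0,0,0,0,0,-3,0]
    - [0,0,0,0,0,0,0]

```text
time_s: 9.6
tcp_pos: [0.4424, 0.3444, 0.1191]
eef_rot: [179.9, 0.0, 168.4]
contact_force: [-2.4, 3.5, 0.3]
gripper_width: 0.0137
```

```bash
python3 -c "
from plant import *
s=get_state();print(s['moment'],s['contact_force'],s['eef_rot'],s['joints'])"
```

```text
[1.59338126 1.08396133 0.65493607] [-2.35063364  3.52102488  0.31909187] [1.79880591e+02 1.50496972e-02 1.68390662e+02] [ 5.78886260e+01  1.52456344e+01 -2.22133127e+01 -3.49827270e-02
 -5.24239417e+01 -1.59476644e+02]
```

Call:
move_arm:
  commands:
    - [0,0,0,0,0,-3,0]
    - [0,0,0,0,0,0,0]
    - [0,0,0,0,0,3,30]
    - [0,0,0,0,0,0,30]
    - [0,0,5,0,0,0,30]
    - [0,0,25,0,0,0,30]
    - [0,0,30,0,0,0,30]
    - [0,0,30,0,0,0,30]
    - [0,-10,10,0,0,7,50]
    - [0,-10,0,0,0,7,50]
    - [1,-10,0,0,0,7,50]
    - [1,-14,0,0,0,7,50]
    - [1,-14,0,0,0,7,50]
    - [1,-14,0,0,0,7,50]
    - [1,-14,0,0,0,7,50]
    - [1,-14,0,0,0,7,50]
    - [1,-14,0,0,0,7,50]
    - [1,-14,0,0,0,7,50]
    - [1,-14,0,0,0,7,50]
    - [1,-14,0,0,0,7,50]

```text
time_s: 11.6
tcp_pos: [0.4524, 0.1863, 0.219]
eef_rot: [-180.0, -0.0, -107.4]
contact_force: [0.6, -0.9, -0.4]
gripper_width: 0.0436
```

Call:
move_arm:
  commands:
    - [2,-16,0,0,0,7,50]
    - [2,-16,0,0,0,7,50]
    - [2,-16,0,0,0,7,50]
    - [2,-16,0,0,0,7,50]
    - [2,-16,0,0,0,7,50]
    - [2,-16,0,0,0,7,50]
    - [2,-16,0,0,0,7,50]
    - [2,-16,0,0,0,7,50]
    - [2,-16,0,0,0,7,50]
    - [2,-16,0,0,0,7,50]
    - [2,-16,0,0,0,7,50]
    - [2,-16,0,0,0,7,50]
    - [2,-16,0,0,0,7,50]
    - [0,0,0,0,0,7,50]
    - [0,0,0,0,0,0,50]

```text
time_s: 13.1
tcp_pos: [0.4783, -0.0215, 0.2189]
eef_rot: [180.0, -0.0, -9.6]
contact_force: [-1.2, -0.2, 0.8]
gripper_width: 0.0439
```

```bash
python3 - <<'E'
from h import *
print(get_state()['joints'])
c=capture('top');s=capture('scene')
a=cv2.resize(c['frame'][155:255,175:275],(400,400),interpolation=cv2.INTER_CUBIC)
b=cv2.resize(s['frame'][150:270,250:370],(400,400),interpolation=cv2.INTER_CUBIC)
cv2.imwrite('pics/g3.png',np.hstack([a,b]))
E
```

```text
[ 2.10537311e+01  2.08733079e+00 -2.38961826e+01  1.08351286e-02
 -6.40144544e+01  5.93040347e+01]
```

View pics/g3.png

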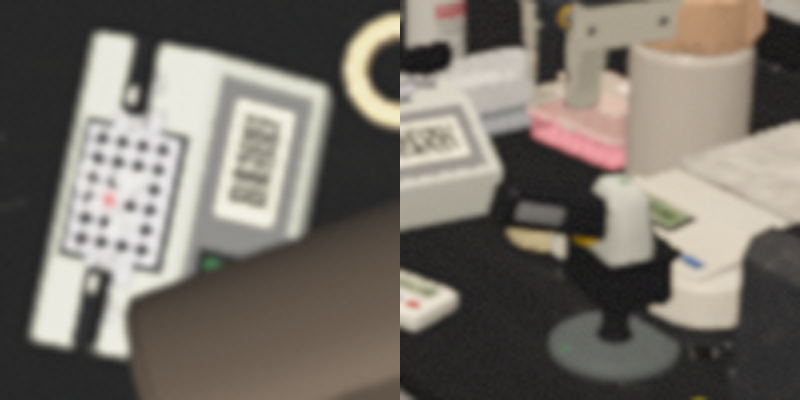

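Both wings line up with the heater's width, so both are locked. Now grip the scanner handle.

Call:
move_arm:
  commands:
    - [-1,-12,-20,0,0,0,50]
    - [0,0,-30,0,0,0,50]
    - [0,0,-20,0,0,0,50]
    - [0,0,-10,0,0,0,50]
    - [0,0,-10,0,0,0,50]
    - [0,0,-10,0,0,0,50]
    - [0,0,-9,0,0,0,50]
    - [0,0,0,0,0,0,50]

```text
time_s: 14.0
tcp_pos: [0.4769, -0.0328, 0.1086]
eef_rot: [180.0, 0.1, -9.7]
contact_force: [0.4, -0.5, 0.2]
gripper_width: 0.0439
```

Call:
move_arm:
  commands:
    - [0,0,0,0,0,0,0]
    - [0,0,0,0,0,0,0]
    - [0,0,0,0,0,0,0]
    - [0,0,0,0,0,0,0]
    - [0,0,0,0,0,0,0]
    - [0,0,0,0,0,0,0]
  squeeze: 15

```text
time_s: 14.6
tcp_pos: [0.4777, -0.0327, 0.11]
eef_rot: [-180.0, -0.0, -9.6]
contact_force: [-1.4, -0.2, 5.3]
gripper_width: 0.0272
```

Call:
move_arm:
  commands:
    - [0,0,0,0,0,0,0]
    - [0,0,2,0,0,0,0]
    - [0,0,3,0,0,0,0]
    - [0,0,5,0,0,0,0]
    - [0,0,10,0,0,0,0]
    - [0,0,10,0,0,0,0]
    - [0,0,10,0,0,0,0]
    - [0,0,10,0,0,0,0]
    - [0,0,15,0,0,0,0]
    - [0,0,20,0,0,0,0]
    - [0,0,15,0,0,0,0]
    - [0,0,0,0,0,0,0]
  squeeze: 40

```text
time_s: 15.8
tcp_pos: [0.4788, -0.0325, 0.2122]
eef_rot: [-179.9, -0.2, -9.6]
contact_force: [-0.9, 0.9, -2.6]
gripper_width: 0.0269
```

```bash
python3 - <<'E'
from h import *
print({k:v for k,v in get_state().items() if k in('joints','moment','contact_force')})
s=capture('scene');c=capture('top')
b=cv2.resize(s['frame'][140:260,250:370],(400,400),interpolation=cv2.INTER_CUBIC)
a=cv2.resize(c['frame'][155:275,290:410],(400,400),interpolation=cv2.INTER_CUBIC)
cv2.imwrite('pics/g4.png',np.hstack([b,a]))
E
```

```text
{'joints': array([ 1.97072793e+01,  2.34107668e+00, -2.45599218e+01,  3.93045788e-02,
       -6.28333528e+01,  6.06534940e+01]), 'contact_force': array([-0.87453449,  0.85047203, -2.62372859]), 'moment': array([ 0.00443506, -0.02196498,  0.00716873])}
```

View pics/g4.png

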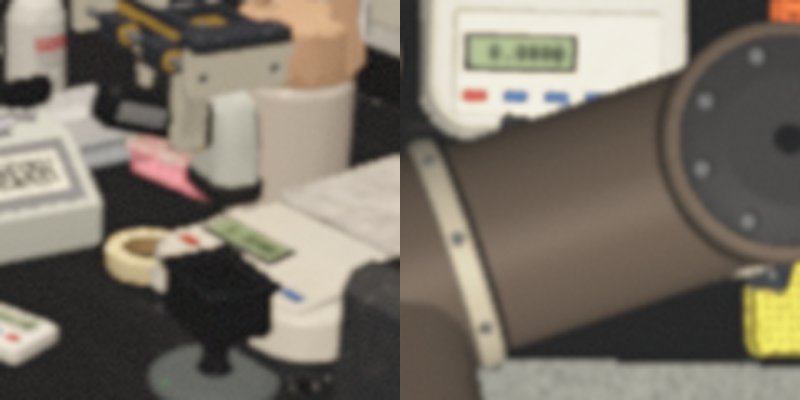

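Held firmly and upright. Move to the aiming pose with the 35° tilt.

Call:
move_arm:
  commands:
    - [0,6,0,1,-0.2,0,0]
    - [0,10,0,2,-0.3,0,0]
    - [0,12,0,2,-0.3,0,0]
    - [0,13,0,2,-0.3,0,0]
    - [0,13,0,2,-0.3,0,0]
    - [0,13,0,2,-0.3,0,0]
    - [0,13,0,2,-0.3,0,0]
    - [0,13,0,2,-0.3,0,0]
    - [0,13,0,2,-0.3,0,0]
    - [0,13,0,2,-0.4,0,0]
    - [0,13,0,2,-0.4,0,0]
    - [0,13,0,2,-0.4,0,0]
    - [0,13,0,2,-0.4,0,0]
    - [0,13,0,2,-0.4,0,0]
    - [0,13,0,2,-0.4,0,0]
    - [0,13,0,2,-0.4,0,0]
    - [0,10,0,2,-0.4,0,0]
    - [0,8,0,1.5,0,0,0]
    - [0,3,0,0,0,0,0]
    - [0,0,0,0,0,0,0]

```text
time_s: 17.9
tcp_pos: [0.4773, 0.1851, 0.2089]
eef_rot: [-145.1, 0.1, -9.6]
contact_force: [0.2, 0.0, -2.7]
gripper_width: 0.0271
```

```bash
python3 - <<'E'
from h import *
from scipy.spatial.transform import Rotation as Ro
s=get_state();print(s['joints'],s['tcp_pos'],s['eef_rot'],s['gripper_width'])
R=Ro.from_euler('xyz',s['eef_rot'],degrees=True).as_matrix()
n=np.array([-.094,-.566,.819]);sz=-R[:,2];w=s['tcp_pos']+.046*R[:,0]-.048*sz
L=np.array([.5414,.2551,.0746]);d=L-w
print('ang',np.degrees(np.arccos(sz@n)),'label in window frame',R[:,0]@d,-R[:,1]@d,sz@d,'need',L+.08*sz-w)
E
```

```text
[ 16.41318218   2.73258257 -19.06839901 -37.60890292 -57.54675404
  81.67435997] [0.47728876 0.18514243 0.20888733] [-1.45080520e+02  9.11334354e-02 -9.61002253e+00] 0.027077078086785528
ang 0.4048342823195026 label in window frame 0.005746281010509393 -0.011489274794898491 -0.1076525581531735 need [ 0.00668957  0.00536684 -0.02925976]
```

Call:
move_arm:
  commands:
    - [1,1,-4,0,0,0,0]
    - [2,1,-6,0,0,0,0]
    - [2,1,-7,0,0,0,0]
    - [1,1,-6,0,0,0,0]
    - [1,1,-4,0,0,0,0]
    - [0,0,0,0,0,0,0]
    - [0,0,0,0,0,0,0]
    - [0,0,0,0,0,0,0]
    - [0,0,0,0,0,0,0]
    - [0,0,0,0,0,0,0]
    - [0,0,0,0,0,0,0]
    - [0,0,0,0,0,0,0]

```text
time_s: 19.1
tcp_pos: [0.4844, 0.1903, 0.1827]
eef_rot: [-145.0, 0.0, -9.6]
contact_force: [0.3, 0.5, -1.4]
gripper_width: 0.0269
```

```bash
python3 - <<'E'
from h import *
from scipy.spatial.transform import Rotation as Ro
s=get_state();print(s['tcp_pos'],s['eef_rot'])
R=Ro.from_euler('xyz',s['eef_rot'],degrees=True).as_matrix()
n=np.array([-.094,-.566,.819]);sz=-R[:,2];w=s['tcp_pos']+.046*R[:,0]-.048*sz
L=np.array([.5414,.2551,.0746]);d=L-w
print('ang',np.degrees(np.arccos(sz@n)),R[:,0]@d,-R[:,1]@d,sz@d)
c=capture('scene');t=capture('top')
for k,P in(('win',w),('lab',L),('headtop',w+.083*sz)): print(k,(proj(c,P)-[170,110])/160*400,(proj(t,P)-[150,130])/160*400+[400,0])
a=cv2.resize(c['frame'][110:270,170:330],(400,400),interpolation=cv2.INTER_CUBIC)
b=cv2.resize(t['frame'][130:290,150:310],(400,400),interpolation=cv2.INTER_CUBIC)
cv2.imwrite('pics/g5.png',np.hstack([a,b]))
E
```

```text
[0.484448   0.19027976 0.18267793] [-1.45011085e+02  2.83476154e-02 -9.59580438e+00]
ang 0.40011823080160913 -0.0005967022960096267 -0.0018213137667377768 -0.08261874319309045
win [233.64787672 163.86805127] [657.15739515 162.63595712]
lab [216.66968623 205.27461323] [619.01431857 162.84708471]
headtop [252.33129249 119.91470855] [702.11923502 163.47057163]
```

View pics/g5.png

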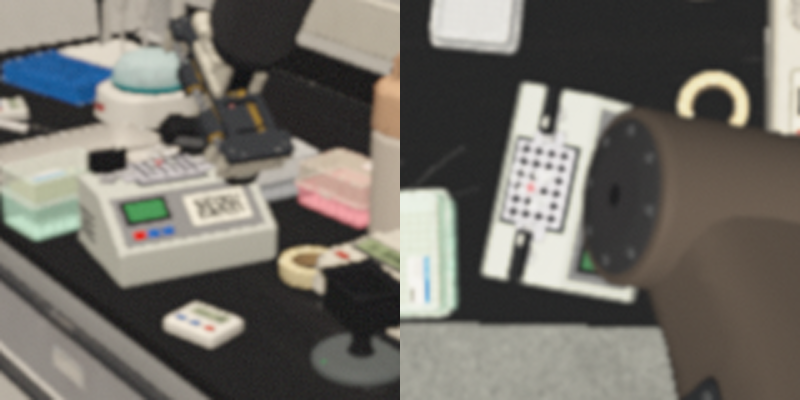

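Label at (218,206) in the left panel, against a predicted (217,205); the scanner is aimed and clear. Hold a further 1.4 s, then return.

Call:
move_arm:
  commands:
    - [0,0,0,0,0,0,0]
    - [0,0,0,0,0,0,0]
    - [0,0,0,0,0,0,0]
    - [0,0,0,0,0,0,0]
    - [0,0,0,0,0,0,0]
    - [0,0,0,0,0,0,0]
    - [0,0,0,0,0,0,0]
    - [0,0,0,0,0,0,0]
    - [0,0,0,0,0,0,0]
    - [0,0,0,0,0,0,0]
    - [0,0,0,0,0,0,0]
    - [0,0,0,0,0,0,0]
    - [0,0,0,0,0,0,0]
    - [0,0,0,0,0,0,0]
    - [-1,-1,5,0,0,0,0]
    - [-2,-1,7,0,0,0,0]
    - [-2,-1,8,0,0,0,0]
    - [-2,-2,7,0,0,0,0]
    - [0,-4,2,0,0,0,0]
    - [0,-8,0,0,0,0,0]

```text
time_s: 21.2
tcp_pos: [0.4774, 0.1732, 0.2124]
eef_rot: [-145.0, -0.0, -9.6]
contact_force: [0.8, -0.3, -2.2]
gripper_width: 0.0272
```

Call:
move_arm:
  commands:
    - [0,-12,0,-2,0.4,0,0]
    - [0,-12,0,-2,0.4,0,0]
    - [0,-12,0,-2,0.4,0,0]
    - [0,-12,0,-2,0.4,0,0]
    - [0,-12,0,-2,0.4,0,0]
    - [0,-12,0,-2,0.4,0,0]
    - [0,-12,0,-2,0.4,0,0]
    - [0,-12,0,-2,0.4,0,0]
    - [0,-12,0,-2,0.3,0,0]
    - [0,-12,0,-2,0.3,0,0]
    - [0,-12,0,-2,0.3,0,0]
    - [0,-12,0,-2,0.3,0,0]
    - [0,-12,0,-2,0.3,0,0]
    - [0,-12,0,-2,0.3,0,0]
    - [0,-12,0,-2,0.3,0,0]
    - [0,-11,0,-2,0.3,0,0]
    - [0,-7,0,-1.5,0.2,0,0]
    - [0,-4,0,-1,0,0,0]
    - [0,0,0,0,0,0,0]
    - [0,0,0,0,0,0,0]

```text
time_s: 23.2
tcp_pos: [0.4773, -0.0285, 0.2114]
eef_rot: [-180.0, -0.0, -9.8]
contact_force: [0.1, 0.6, -3.1]
gripper_width: 0.0274
```

Call:
move_arm:
  commands:
    - [1,-4,-10,0,0,0.2,0]
    - [0,0,-20,0,0,0,0]
    - [0,0,-20,0,0,0,0]
    - [0,0,-8,0,0,0,0]
    - [0,0,0,0,0,0,0]
    - [0,0,0,0,0,0,0]

```text
time_s: 23.8
tcp_pos: [0.4789, -0.0328, 0.154]
eef_rot: [180.0, -0.1, -9.6]
contact_force: [-0.1, 0.8, -1.4]
gripper_width: 0.0271
```

```bash
python3 - <<'E'
from h import *
q=[(lambda s:np.r_[s['tcp_pos'],s['eef_rot'],s['contact_force']])(get_state())]
s=capture('scene')
print(np.round(q[0],4))
b=cv2.resize(s['frame'][150:250,260:360],(500,500),interpolation=cv2.INTER_CUBIC)
cv2.imwrite('pics/g6.png',b)
E
```

```text
[ 4.789000e-01 -3.280000e-02  1.540000e-01  1.799978e+02 -7.640000e-02
 -9.566800e+00 -7.530000e-02  8.400000e-01 -1.362000e+00]
```

View pics/g6.png

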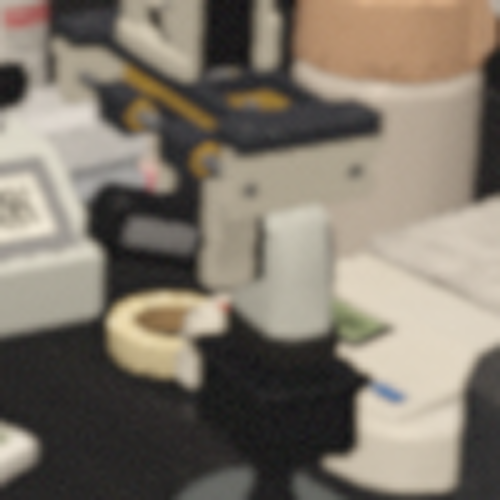

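The scanner is upright directly over the pocket (≈(285,370)). Lower it slowly.

Call:
move_arm:
  commands:
    - [-0.5,0,-5,0,0,0,0]
    - [0,0,-5,0,0,0,0]
    - [0,0,-5,0,0,0,0]
    - [0,0,-4,0,0,0,0]
    - [0,0,-4,0,0,0,0]
    - [0,0,-4,0,0,0,0]
    - [0,0,0,0,0,0,0]

```text
time_s: 24.55
tcp_pos: [0.4775, -0.0328, 0.1259]
eef_rot: [180.0, 0.0, -9.6]
contact_force: [0.3, -0.3, -2.4]
gripper_width: 0.0269
```

Call:
move_arm:
  commands:
    - [0,0,-4,0,0,0,0]
    - [0,0,-4,0,0,0,0]
    - [0,0,-3,0,0,0,0]
    - [0,0,-3,0,0,0,0]
    - [0,0,-1,0,0,0,0]
    - [0,0,0,0,0,0,0]

```text
time_s: 25.15
tcp_pos: [0.4779, -0.0328, 0.1114]
eef_rot: [180.0, -0.0, -9.6]
contact_force: [0.1, -0.6, -1.9]
gripper_width: 0.0271
```

Call:
move_arm:
  commands:
    - [0,0,-1,0,0,0,0]
    - [0,0,-1,0,0,0,0]
    - [0,0,-1,0,0,0,0]
    - [0,0,0,0,0,0,0]

```text
time_s: 25.55
tcp_pos: [0.478, -0.0326, 0.11]
eef_rot: [-180.0, -0.1, -9.5]
contact_force: [-6.9, 2.6, 14.3]
gripper_width: 0.0265
```

Seated (upward force of 14 N, same height as at the start). Release and retreat.

Call:
move_arm:
  commands:
    - [0,0,1,0,0,0,0]
    - [0,0,0,0,0,0,35]
    - [0,0,0,0,0,0,50]
    - [0,0,0,0,0,0,50]
    - [0,0,0,0,0,0,50]
    - [0,0,5,0,0,0,50]
    - [0,0,15,0,0,0,50]
    - [0,0,30,0,0,0,50]
    - [0,0,40,0,0,0,50]
    - [-5,20,30,0,0,0,50]
    - [-5,30,20,0,0,0,50]
    - [-5,30,0,0,0,0,50]
    - [-5,30,0,0,0,0,50]
    - [0,10,0,0,0,0,50]
    - [0,0,0,0,0,0,50]
    - [0,0,0,0,0,0,50]

```text
time_s: 27.15
tcp_pos: [0.4579, 0.0871, 0.2496]
eef_rot: [180.0, -0.0, -9.5]
contact_force: [0.8, -0.5, 0.4]
gripper_width: 0.0442
```

```bash
python3 - <<'E'
from h import *
s=capture('scene')
cv2.imwrite('pics/g7.png',cv2.resize(s['frame'][130:280,180:380],(800,600),interpolation=cv2.INTER_CUBIC))
import pickle
s0=pickle.load(open('scene.pkl','rb'))
d=cv2.absdiff(s['frame'],s0['frame']).max(2)[195:280,270:370];print('diff frac round holder',(d>40).mean())
E
```

```text
diff frac round holder 0.00011764705882352942
```

View pics/g7.png

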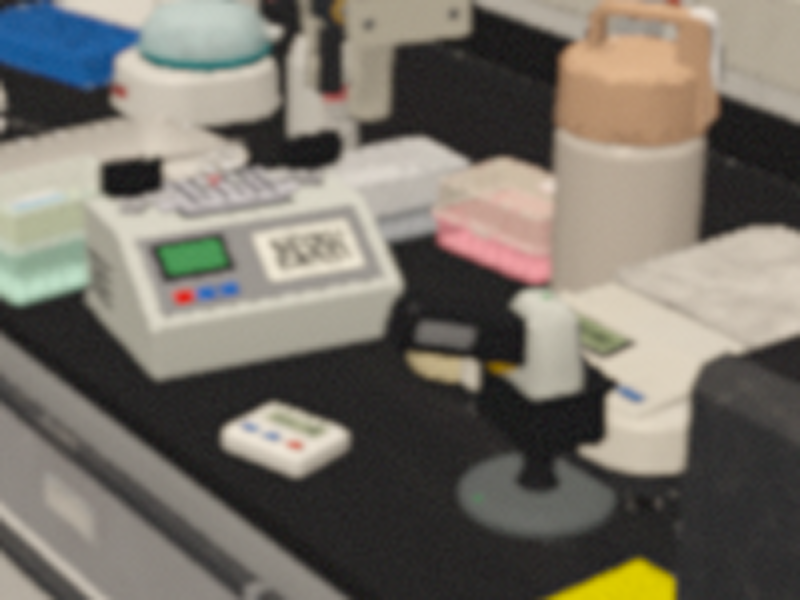

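The scanner is home at (545,345), the image around the holder matches the start, and both latches (130,178) and (300,150) are turned. Hand in.

```bash
python3 -c "
from plant import *
print(close_job())"
```

```text
the job is handed in; nothing more can be done
None
```

The job is done and handed in at about 27 s of the 72 s; `close_job()` gives no verdict, so everything below is my own measurement.

- **Latches:** I turned both clockwise until the wrist felt the stop (moment of about 0.9 and 0.65 N m). In the later pictures both wings lie along the heater's width.
- **Scan:** I held the scanner still for about 2 s, with the label 83 mm from the window. By arm pose it was about 2 mm off the label's centre and 0.4° off square. The gripper hid the window in both cameras, so I could not confirm this by eye. I saw no sign of it touching the heater.
- **Return:** The scanner went back to the height at which I first gripped it, and the wrist felt it press on the pocket floor (14 N). I then released it, and the image around the holder matches the starting picture.
- **Bystanders:** The timer, tip box and tape roll look unmoved in the last picture. The yellow rack is only partly in view there, but the arm was never low near it. The arm ended clear of everything.

I viewed 11 pictures, one over the budget of 10. No check failed or disagreed.

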